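# Press home a socket retainer on a vacuum-held board

### The job

Pull the orange vacuum knob out until it clicks into its detent, so that the board is held down. Then take the blue hand pusher from its round grey pad, set its foot on the middle of the raised white retainer and press straight down, with the pusher only, until the retainer snaps in flush, and stand the pusher upright back on its pad. Last, push the knob fully home again to release the vacuum; leave everything else on the bench where it is.

Things in the scene. Friction and masses are not known exactly. Their poses are not given: they have to be found in the camera images.
- vac_box: fixed grey vacuum control box, 110 deep (x) x 120 wide (y) x 80 high mm. Origin: centre of its underside, on the bench. Its own -x axis points out of the front face, which carries the orange knob, roughly towards the robot; z up.
- knob_grip (a point): centre of the orange knob head: a disc of 30 mm diameter, 18 mm thick along the box's x axis, on a 12 mm stem, axis level at 55 mm above the bench. With the knob in, this point is 27 mm in front of the box face (82 mm in front of the box's origin) and the head's back is 18 mm clear of the face; it moves with the knob. Same axes as the box. Can be pinched across the sides from above (fingers closing along the box's y).
- vac_knob (a joint): travel of the knob along the box's -x axis, m: 0 = fully in, 0.022 = fully out, its detent. Snap action: it resists with up to about 8 N, clicks over at 0.011 and then runs to the end it is nearer to and stays there, both ways.
- retainer_top (a point): centre of the upper face of the square white socket retainer, 40 x 40 x 6 mm with a purple and brass middle, in a black frame (56 mm square outside) in the middle of the board. Raised at the start: top face 48 mm above the bench, 8 mm above the frame; seated, it is flush with the frame at 40 mm. It can only move straight down. z up. Two black connectors on the board, up to 42 mm above the bench, lie 50 mm to either side (along y) of it.
- retainer (a joint): how far the retainer has been pressed down, m: 0 = raised, 0.008 = seated flush. Snap action: it resists with up to about 9 N, clicks over at 0.004, then goes down and stays; pressed less, it comes back up.
- nest: fixed aluminium vacuum nest with the green board on top, 120 (x) x 140 (y) mm, 32 mm high to the board's top. Origin: centre of its underside, on the bench; the retainer is right above it. z up.
- pusher: loose hand pusher, see pusher_mid. Origin: centre of its foot's underside. z along its axis, up when it stands.
- pusher_mid (a point): centre of the hand pusher, half-way up (40 mm above its foot's underside): an upright round tool 80 mm tall, 0.12 kg or so, blue handle 24 mm in diameter over a black foot 30 mm in diameter and 10 mm high. z along its axis.
- pusher_foot (a point): centre of the underside of the pusher's foot; z along the pusher's axis.
- pad: fixed round grey parking pad, 72 mm diameter, 4 mm thick, on which the pusher stands at its centre at the start. Origin: centre of its underside, on the bench.
- spool: bystander, loose: small black and metal spool, 52 mm diameter, 30 mm high, lying flat. Origin: centre of its underside.
- parts_tray: bystander, loose: black open parts tray 90 x 110 x 25 mm. Origin: centre of its underside.
- spare_board: bystander, loose: spare green circuit board 100 x 80 mm, up to 14 mm high. Origin: centre of its underside.
- screw_jar: bystander, loose: amber jar with grey cap, 48 mm diameter, 60 mm high. Origin: centre of its underside.
Mind the look-alikes: they are no part of the job. Of the things that look like the pusher, the smaller one is meant. There is more than one size of the vac_box; the one meant has the size given above.

How it is judged:
On the way, in this order (a step that is already met when the one before it is completed fails the run):
1. the knob is pulled out to its detent (value of joint vac_knob above 0.018 m), for 0.2 s.
2. with the knob out, the pusher is lifted off its pad (value of joint vac_knob above 0.018 m and z of pusher_foot in the frame of pad above 0.02 m), for 0.1 s.
3. with the knob out, the retainer is snapped down flush, the upright pusher's foot on its middle (value of joint vac_knob above 0.018 m and value of joint retainer above 0.0065 m and horizontal distance between pusher_foot and retainer_top below 0.014 m and z of pusher_foot in the frame of retainer_top below 0.009 m and angle between pusher_foot's own z axis and vertical below 0.2 rad), for 0.05 s.
4. with the knob still out, the pusher stands upright on its pad again, let go (value of joint vac_knob above 0.018 m and value of joint retainer above 0.0065 m and horizontal distance between pusher_foot and pad below 0.022 m and angle between pusher_foot's own z axis and vertical below 0.1 rad and z of pusher_foot in the frame of pad between 0.001 and 0.007 m and contact force between the fingers and pusher below 0.2 N and linear speed of pusher below 0.02 m/s), for 0.2 s.
5. the knob is pushed fully home (value of joint vac_knob below 0.002 m), for 0.2 s.
At the end, for the whole second after the job is handed in: The knob is fully in (within 2 mm), the retainer is seated (within 1.5 mm of flush), and the pusher stands upright (within 0.1 rad), at rest and let go on its pad, its foot within 22 mm of the pad's centre (value of joint vac_knob below 0.002 m and value of joint retainer above 0.0065 m and horizontal distance between pusher_foot and pad below 0.022 m and angle between pusher_foot's own z axis and vertical below 0.1 rad and z of pusher_foot in the frame of pad between 0.001 and 0.007 m and contact force between the fingers and pusher below 0.2 N and linear speed of pusher below 0.02 m/s); the robot touches nothing.
It fails at once if the spool is moved more than 25 mm (distance of spool from where it was at the start of the episode above 0.025 m).
It fails at once if the parts tray is moved more than 25 mm (distance of parts_tray from where it was at the start of the episode above 0.025 m).
It fails at once if the spare board is moved more than 25 mm (distance of spare_board from where it was at the start of the episode above 0.025 m).
It fails at once if the jar is moved more than 25 mm (distance of screw_jar from where it was at the start of the episode above 0.025 m).
It fails at once if the retainer is pressed down with something other than the pusher (value of joint retainer between 0.003 and 0.006 m and distance between pusher_foot and retainer_top above 0.03 m).
It also fails if it takes over 64 s, if anything falls off the work surface, if the arm or the gripper's body presses on something with over 40 N, if the wrist force passes 120 N, or if a joint passes its speed limit or range.

### The arm

A 6-joint arm with a two-finger parallel gripper is mounted at the origin on the work surface. World frame = base frame: x ahead of the robot, y to its left, z up, the work surface at z = 0. Lengths are in m, angles in rad, forces in N, time in s.
With the tool pointing down it reaches from about 0.25 to 0.775 m from the base axis. Payload 4 kg.
Tool frame: the origin (TCP) lies at the very end of the fingers, on their centre line; the grasp point (between the pads) lies 19 mm behind it; z points along the fingers, y is the direction in which the jaws open and shut (so a half turn about z gives the same grasp; the last joint's range is limited). The gripper opens to 94 mm and grips with 3 to 60 N. Pads are 16 mm wide; open, the fingers measure 119 mm over their backs; the gripper's body (75 mm by 177 mm) begins 78 mm behind the grasp point.
Start: joints at [-1.335, 0.087, 1.371, -0, 1.684, -0.103], TCP at [0.183, -0.519, 0.206] pointing down, gripper open.
Joint ranges: [-3.1, 3.1], [-0.76, 2.03], [0.27, 2.55], [-1.08, 4.22], [0.17, 2.65], [-2.57, 2.57]. Speed limits (rad/s): [2.79, 2.79, 3.14, 3.14, 3.14, 3.14].

### API

Orientations are given as a 3x3 rotation matrix whose columns are the frame's x, y, z axes.
In Python, from station import bot gives the robot as it stands.
- The arm moves only by the tool jog_arm, never from a script. Its argument "commands" is a list of rows, each a list of 4 numbers: the shift along the tool's x, y, z in mm, then the turn about the tool's z in rad. A call has 1 to 12 rows; each row is the pose to reach, as a shift and turn from the pose commanded when the call began, along the tool's axes at that moment; what a row does not reach only later rows make up. A row lasts 1/8 s, in which the tool goes at most 62.5 mm and 10.7 degrees, less where a joint would pass 70% of its speed; a pose out of reach is approached as far as the arm can. A call with a gripper value outside its range is refused whole. "jaw" is the finger opening in mm, from 0 to 94, set as the call begins (left out, the last holds). The fingers move at their own pace and stop on an object; "force" is the grip in N (left out, the last holds). Time passes only in rows, so rows that repeat a pose let the fingers close. It gives the time, the measured TCP pose, the force and the opening at its end, in the units of the state.
- bot.sense(): the state, without advancing time (a new reading comes with each control period).
- bot.read_camera(name): name is "side" or "top" or "wrist"; returns the picture (400x640x3 uint8, blue, green, red); there is no depth.
- bot.calibration(name): a dict with "fx", "fy", "cx", "cy" (pixels), "R" (3x3) and "t" (3): a world point X has camera coordinates R X + t. Camera axes: x right, y down, z forward; pixel columns grow to the right and rows downward; lengths in m; the calibration is good to about 2 mm. A picture is of the moment at which its call begins: read the wrist's pose just before it. calibration takes no time and is no camera call; for the wrist camera it gives the pose at the moment of the call.
- bot.finish_job(): hands the job in, once; it reports no verdict.
Trained networks look in the newest picture that a camera, given by its name, has taken for a name from the list of things; names that differ only in an ending like _2 or _b are one class to them, and where a whole thing is asked for, a point or a joint stands for the part that bears it (a point fixed in the world has none). Each returns a list of dicts, best first, with "p" (0 to 1); they miss things now and then, are a little off and sometimes report something else, mostly with a low value. They report only what shows in the picture. A call takes as long as a camera call. They do not tell look-alikes from the thing itself.
- bot.look_for(camera, thing): "at" ([x, y, z] in m, in world coordinates, good to about 4 mm: the middle of the surface that is visible of it).
- bot.spot_point(camera, thing): "at" ([x, y, z] in m, in world coordinates, good to about 4 mm: a listed point, or the origin of a listed thing).
The state is a dict: "clock": time; "joint_positions": joint angles; "qd": joint speeds; "joint_efforts": joint torques, N m; "tcp_pos": TCP position; "ee_rot": TCP orientation; "contact_force": force on the tool from outside, world axes, zero at the start; "ft_torque": the same for the moment, N m; "finger_gap": finger opening in m.
Only numpy, scipy, OpenCV 4.12 (cv2) and the standard library are available. Lean on these libraries where they do the work, as an engineer would, in place of code of your own. Each camera call takes 0.05 s, during which the arm holds its last target.

## Working session

There is one attempt and no reset: what is moved stays moved. The work goes in short steps, Python scripts to look and compute and a tool call to move; the robot and the scene stay as the last step left them, time stands still between calls to the robot, and variables do not carry over. Pictures are saved under pics/ and viewed, and the job is handed in when it is done.

Besides the shell and the picture viewer there is one more tool, called after "Call:" as name([rows], argument=value, ...), one row to a line, values as JSON. jog_arm: Moves the arm, as the interface text tells. Its arguments: {"type":"object","properties":{"commands":{"type":"array","items":{"type":"array","items":{"type":"number"}}},"jaw":{"type":"number"},"force":{"type":"number"}},"required":["commands"]}

```bash
mkdir -p pics; python3 - <<'E'
from station import bot
import cv2
s=bot.sense();print(s['clock'],s['tcp_pos'],s['ee_rot'],s['finger_gap'])
for c in ['side','top','wrist']:
    cv2.imwrite(f'pics/{c}0.png',bot.read_camera(c))
for c in ['top','side']:
  for t in ['vac_box','knob_grip','retainer_top','pusher_mid','pusher_foot','pad','nest']:
    try: print(c,t,[(round(d['p'],2),[round(float(v),3) for v in d['at']]) for d in bot.spot_point(c,t)])
    except Exception as e: print(c,t,e)
print(bot.sense()['clock'])
E
```

```text
0.0 [ 0.18264716 -0.51822323  0.20433327] [[ 9.43170366e-01  3.32309186e-01 -5.16214927e-04]
 [ 3.32309525e-01 -9.43168107e-01  2.07411440e-03]
 [ 2.02369811e-04 -2.12778637e-03 -9.99997716e-01]] 0.09399300311943641
top vac_box [(0.9, [0.607, 0.171, 0.0]), (0.9, [0.67, 0.332, 0.004]), (0.27, [0.533, -0.015, 0.043])]
top knob_grip [(0.62, [0.615, 0.357, 0.037]), (0.43, [0.526, 0.191, 0.054])]
top retainer_top [(0.64, [0.6, -0.23, 0.049])]
top pusher_mid [(0.67, [0.534, -0.011, 0.043]), (0.51, [0.436, 0.003, 0.054])]
top pusher_foot [(0.65, [0.434, 0.003, -0.001]), (0.61, [0.759, 0.161, -0.002]), (0.5, [0.531, -0.014, 0.003])]
top pad [(0.83, [0.532, -0.009, -0.001])]
top nest [(0.68, [0.534, -0.014, 0.04]), (0.64, [0.598, -0.232, -0.004])]
side vac_box [(0.89, [0.602, 0.17, 0.001]), (0.74, [0.668, 0.33, 0.0])]
side knob_grip [(0.48, [0.619, 0.359, 0.044]), (0.43, [0.526, 0.182, 0.056])]
side retainer_top [(0.63, [0.601, -0.231, 0.049])]
side pusher_mid [(0.67, [0.529, -0.01, 0.044]), (0.64, [0.435, 0.001, 0.053])]
side pusher_foot [(0.59, [0.529, -0.014, 0.004]), (0.58, [0.434, 0.001, 0.001])]
side pad [(0.65, [0.527, -0.016, 0.001])]
side nest [(0.58, [0.597, -0.233, -0.003])]
0.85
```

View pics/top0.png

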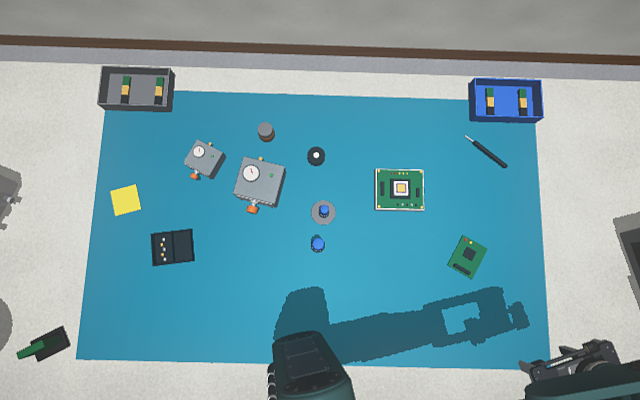

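View pics/side0.png

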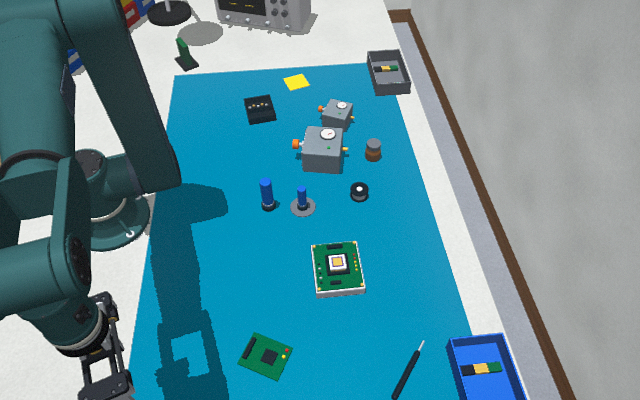

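```bash
cat > h.py <<'E'
import numpy as np
from station import bot
def proj(c,X):
    k=bot.calibration(c);p=np.array(k['R'])@np.array(X)+np.array(k['t']);return [round(float(k['fx']*p[0]/p[2]+k['cx']),1),round(float(k['fy']*p[1]/p[2]+k['cy']),1)]
def unproj(c,u,v,z):
    k=bot.calibration(c);R=np.array(k['R']);C=-R.T@np.array(k['t']);d=R.T@np.array([(u-k['cx'])/k['fx'],(v-k['cy'])/k['fy'],1]);return C+d*(z-C[2])/d[2]
E
python3 - <<'E'
from h import *
for n,X in dict(box1=[.605,.17,.08],box2=[.669,.331,.08],knob1=[.526,.187,.055],knob2=[.617,.358,.04],pushA=[.531,-.012,.084],pushB=[.435,.002,.1],ret=[.6,-.231,.048]).items(): print(n,proj('top',X),proj('side',X))
for c in ['top','side']:
  k=bot.calibration(c);print(c,k['fx'],-np.array(k['R']).T@np.array(k['t']))
E
```

```text
box1 [257.5, 179.4] [321.6, 139.8]
box2 [200.3, 155.0] [336.5, 103.2]
knob1 [251.0, 209.0] [294.9, 143.9]
knob2 [193.0, 176.1] [319.4, 108.6]
pushA [323.1, 207.8] [301.2, 187.6]
pushB [317.1, 243.0] [264.7, 182.7]
ret [400.7, 187.5] [336.5, 262.1]
top 428.6200155624579 [0.37575799 0.01868013 1.23639173]
side 474.3074786074641 [ 0.50575663 -0.84244722  1.05229093]
```

Candidates in the top picture:
- **Boxes:** large (258,182) with knob (252,209), small (204,158). The large one measures about 0.12 m, so it is the one meant.
- **Pushers:** the short one on the grey pad (323,211), and a taller one off the pad (317,243). The short one on the pad is meant.

I'll check this in a close crop.

```bash
python3 - <<'E'
import cv2
a=cv2.imread('pics/top0.png')[130:260,180:350];b=cv2.imread('pics/side0.png')[90:220,230:400]
cv2.imwrite('pics/crop0.png',cv2.resize(cv2.vconcat([a[:, :],]),None,fx=4.5,fy=4.5,interpolation=cv2.INTER_CUBIC))
cv2.imwrite('pics/crop1.png',cv2.resize(b,None,fx=4.5,fy=4.5,interpolation=cv2.INTER_CUBIC))
E
```

```text
(no output)
```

View pics/crop0.png

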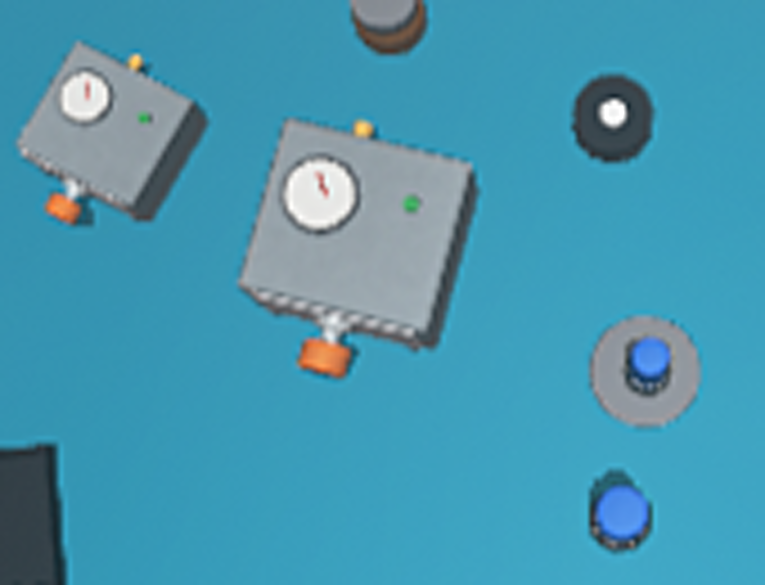

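View pics/crop1.png

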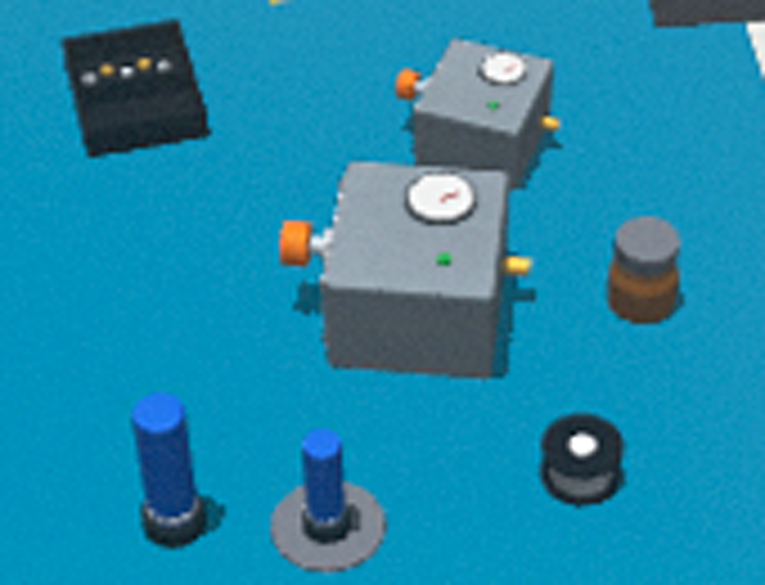

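The crops confirm it. The larger box has its knob at about (252,209), and the shorter blue pusher stands on the pad at (324,210). Next I get the box's turn from its top corners and the knob position.

```bash
python3 - <<'E'
from h import *
P=[unproj('top',180+u/4.5,130+v/4.5,.08) for u,v in [(288,120),(472,163),(427,331),(240,287)]]
for p in P: print(p.round(4))
for i in range(4):
  d=P[(i+1)%4]-P[i];print(np.linalg.norm(d).round(4),np.arctan2(d[1],d[0]).round(3))
print('c',np.mean(P,0).round(4))
print('pushA top',unproj('top',180+650/4.5,130+358/4.5,.084),unproj('side',230+322/4.5,90+444/4.5,.084),'pad',unproj('top',180+645/4.5,130+372/4.5,.004),unproj('side',230+328/4.5,90+527/4.5,.004))
print('ret box knob',unproj('top',180+325/4.5,130+345/4.5,.070))
E
```

```text
[0.668  0.2104 0.08  ]
[0.6443 0.0963 0.08  ]
[0.5394 0.1193 0.08  ]
[0.5631 0.2335 0.08  ]
0.1165 -1.776
0.1074 2.925
0.1166 1.366
0.1074 -0.217
c [0.6037 0.1649 0.08  ]
pushA top [ 0.52627346 -0.01569827  0.084     ] [ 0.53160036 -0.01593047  0.084     ] pad [ 0.52756511 -0.01508078  0.004     ] [ 0.53228739 -0.01598547  0.004     ]
ret box knob [0.53048039 0.18174971 0.07      ]
```

```bash
cat >> h.py <<'E'
def rel(p,yaw=None):
    s=bot.sense();R=np.array(s['ee_rot']);d=R.T@(np.array(p)-np.array(s['tcp_pos']))*1000
    cy=np.arctan2(R[1,0],R[0,0]);t=0 if yaw is None else -(yaw-cy)
    print('clock',round(s['clock'],2),'tcp',np.array(s['tcp_pos']).round(4),'yaw',cy.round(3),'shift mm',d.round(1),'turn',round(t,3),'gap',round(s['finger_gap'],4),'q',np.array(s['joint_positions']).round(2))
E
python3 - <<'E'
from h import *
rel([.50,.19,.20],-.21)
E
```

```text
clock 0.85 tcp [ 0.1828 -0.5188  0.2055] yaw 0.339 shift mm [ 534.7 -563.     5.5] turn 0.549 gap 0.0941 q [-1.34  0.09  1.37 -0.    1.68 -0.1 ]
```

Call:
jog_arm([
  [40,-42,0,0.1],
  [80,-84,0,0.2],
  [120,-126,0,0.3],
  [160,-168,0,0.4],
  [200,-210,0,0.55],
  [240,-252,0,0.55],
  [280,-294,0,0.55],
  [320,-336,0,0.55],
  [360,-378,0,0.55],
  [400,-420,0,0.55],
  [440,-462,0,0.55],
  [480,-504,0,0.55],
], jaw=60)

```text
clock: 2.35
tcp_pos: [0.4686, 0.1181, 0.2058]
ee_rot: [[0.978, -0.209, 0.001], [-0.209, -0.978, -0.0], [0.001, 0.0, -1.0]]
contact_force: [0.9, -1.0, 0.2]
finger_gap: 0.06
```

```bash
python3 - <<'E'
from h import *
rel([.48,.19,.20],-.21)
E
```

```text
clock 2.35 tcp [0.4686 0.1181 0.2058] yaw -0.211 shift mm [ -3.9 -72.7   5.8] turn -0.001 gap 0.06 q [ 0.13 -0.06  1.52 -0.    1.68  1.91]
```

Call:
jog_arm([
  [-2,-40,0,0],
  [-4,-73,0,0],
  [-4,-73,0,0],
  [-4,-73,0,0],
])

```text
clock: 2.85
tcp_pos: [0.4793, 0.1877, 0.2054]
ee_rot: [[0.978, -0.21, -0.0], [-0.21, -0.978, -0.001], [0.0, 0.001, -1.0]]
contact_force: [-0.2, -1.0, -0.9]
finger_gap: 0.0602
```

```bash
python3 - <<'E'
from h import *
import cv2
rel([.524,.185,.036],-.21)
k=bot.calibration('wrist')
cv2.imwrite('pics/w1.png',bot.read_camera('wrist'))
np.set_printoptions(suppress=True,precision=4)
R=np.array(k['R']);print(R,-R.T@np.array(k['t']))
for t in ['knob_grip','vac_box']: print(t,[(round(d['p'],2),np.round(d['at'],4).tolist()) for d in bot.spot_point('wrist',t)])
for X in [[.524,.185,.055],[.524,.185,.07]]: print(proj('wrist',X))
E
```

```text
clock 2.85 tcp [0.4793 0.1877 0.2054] yaw -0.211 shift mm [ 44.3  -6.9 169.4] turn -0.001 gap 0.0602 q [ 0.26  0.01  1.45 -0.    1.68  2.05]
[[-0.2097 -0.9778  0.0007]
 [-0.9524  0.2044  0.2263]
 [-0.2214  0.0468 -0.9741]] [0.5425 0.175  0.3849]
knob_grip [(0.85, [0.6161, 0.3528, 0.04]), (0.62, [0.525, 0.1869, 0.0555])]
vac_box [(0.86, [0.606, 0.1678, -0.0011]), (0.6, [0.6758, 0.33, 0.0007])]
[313.2, 151.3]
[312.9, 152.2]
```

View pics/w1.png

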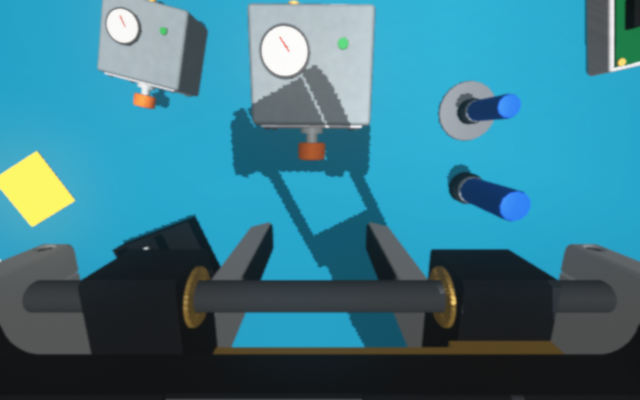

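The wrist picture shows the large box's knob head at (312,151). My estimate projects to (313,151), and the box edges are level, so the turn is right.

Call:
jog_arm([
  [22,-4,30,0],
  [45,-6,70,0],
  [45,-6,100,0],
  [45,-6,130,0],
  [45,-6,155,0],
  [45,-6,169,0],
  [45,-6,169,0],
  [45,-6,169,0],
])

```text
clock: 4.0
tcp_pos: [0.5256, 0.1847, 0.0378]
ee_rot: [[0.978, -0.21, 0.002], [-0.21, -0.978, 0.0], [0.002, -0.001, -1.0]]
contact_force: [-0.7, 0.2, -0.1]
finger_gap: 0.0602
```

```bash
python3 - <<'E'
from h import *
import cv2
rel([.5245,.1855,.036],-.21)
cv2.imwrite('pics/w2.png',bot.read_camera('wrist'))
a=cv2.resize(bot.read_camera('side')[70:200,230:400],None,fx=4.5,fy=4.5,interpolation=cv2.INTER_CUBIC);cv2.imwrite('pics/s2.png',a)
E
```

```text
clock 4.0 tcp [0.5256 0.1847 0.0378] yaw -0.212 shift mm [-1.3 -0.5  1.8] turn -0.002 gap 0.0602 q [ 0.24  0.19  1.59 -0.    1.35  2.02]
```

View pics/w2.png

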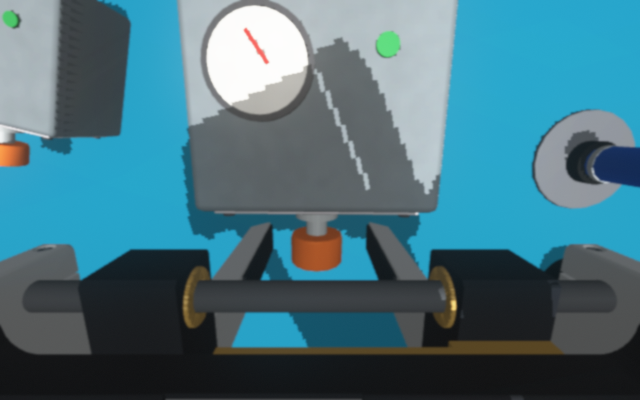

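View pics/s2.png

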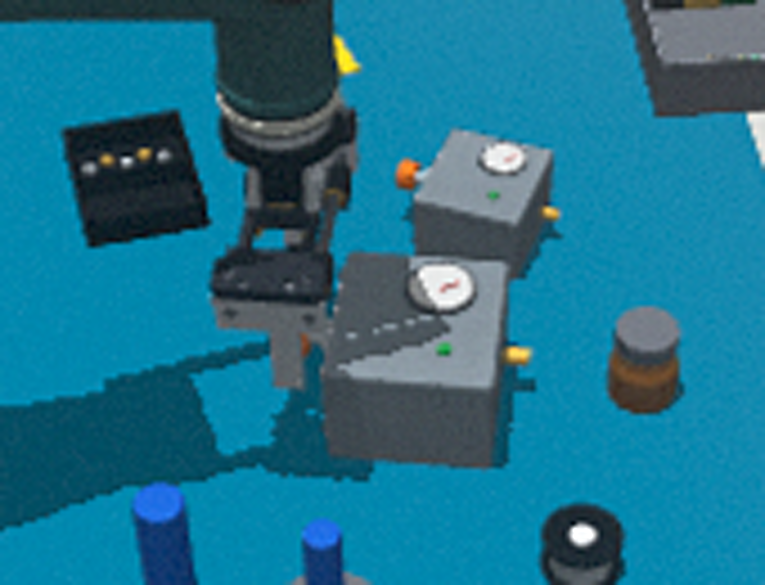

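The knob head (317,247) sits centred between the fingers at (320). I nudge 2 mm towards the box and close.

Call:
jog_arm([
  [2,0,0,0],
  [2,0,0,0],
  [2,0,0,0],
  [2,0,0,0],
  [2,0,0,0],
  [2,0,0,0],
], jaw=20, force=35)

```text
clock: 4.85
tcp_pos: [0.527, 0.1862, 0.0366]
ee_rot: [[0.978, -0.209, 0.001], [-0.209, -0.978, 0.003], [0.0, -0.004, -1.0]]
contact_force: [1.4, 3.9, -2.0]
finger_gap: 0.0292
```

Call:
jog_arm([
  [-5,0,0,0],
  [-10,0,0,0],
  [-15,0,0,0],
  [-20,0,0,0],
  [-24,0,0,0],
  [-24,0,0,0],
  [-24,0,0,0],
])

```text
clock: 5.72
tcp_pos: [0.5055, 0.191, 0.0366]
ee_rot: [[0.978, -0.21, 0.006], [-0.21, -0.978, 0.003], [0.005, -0.004, -1.0]]
contact_force: [6.6, 5.6, -5.2]
finger_gap: 0.0291
```

```bash
python3 - <<'E'
from h import *
import cv2
rel([.5245,.1855,.036],-.21)
cv2.imwrite('pics/w3.png',bot.read_camera('wrist'))
E
```

```text
clock 5.72 tcp [0.5055 0.191  0.0366] yaw -0.211 shift mm [19.7  1.4  0.7] turn -0.001 gap 0.0291 q [0.26 0.16 1.64 0.   1.34 2.04]
```

View pics/w3.png

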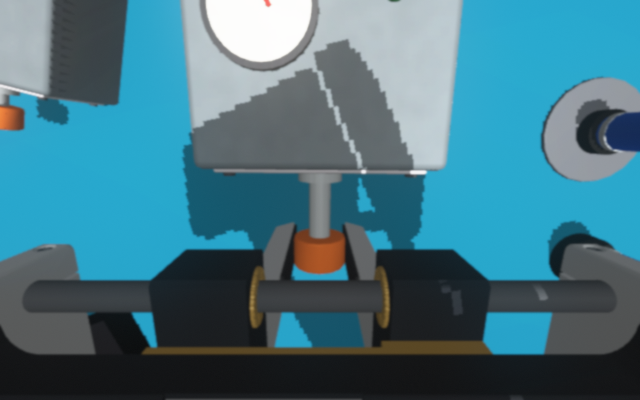

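The knob moved 22 mm and a long stem shows between head and face, so it is out. Release and rise.

Call:
jog_arm([
  [-22,0,0,0],
  [-22,0,0,0],
  [-22,0,0,0],
  [-22,0,-40,0],
  [-22,0,-90,0],
  [-22,0,-110,0],
  [-22,0,-110,0],
], jaw=60)

```text
clock: 6.65
tcp_pos: [0.4836, 0.1941, 0.1488]
ee_rot: [[0.978, -0.21, 0.005], [-0.21, -0.978, 0.001], [0.005, -0.002, -1.0]]
contact_force: [0.7, 0.5, -0.2]
finger_gap: 0.0599
```

```bash
python3 - <<'E'
from h import *
rel([.53,-.0145,.175])
E
```

```text
clock 6.65 tcp [0.4836 0.1941 0.1488] yaw -0.212 shift mm [ 89.4 194.1 -26.2] turn 0 gap 0.0599 q [ 0.27  0.04  1.54 -0.    1.56  2.06]
```

Call:
jog_arm([
  [20,50,-20,-0.1],
  [30,100,-40,-0.21],
  [38,150,-40,-0.21],
  [40,194,-40,-0.21],
  [40,194,-40,-0.21],
  [40,194,-40,-0.21],
])

```text
clock: 7.4
tcp_pos: [0.4797, -0.0038, 0.1851]
ee_rot: [[1.0, -0.002, -0.002], [-0.002, -1.0, 0.001], [-0.002, -0.001, -1.0]]
contact_force: [-0.3, 1.1, 0.3]
finger_gap: 0.06
```

```bash
python3 - <<'E'
from h import *
import cv2
rel([.53,-.0145,.036],0)
im=bot.read_camera('wrist');cv2.imwrite('pics/w4.png',im)
for t in ['pusher_foot','pusher_mid','pad']: print(t,[(round(d['p'],2),np.round(d['at'],4).tolist()) for d in bot.spot_point('wrist',t)])
bot.read_camera('top')
print([(round(d['p'],2),np.round(d['at'],4).tolist()) for d in bot.spot_point('top','knob_grip')])
for z in (.004,.084): print(proj('wrist',[.53,-.0145,z]))
E
```

```text
clock 7.4 tcp [ 0.4797 -0.0038  0.1851] yaw -0.002 shift mm [ 50.6  10.8 149. ] turn -0.002 gap 0.06 q [-0.13 -0.06  1.56  0.    1.64  1.45]
pusher_foot [(0.81, [0.5283, -0.0144, 0.0062]), (0.62, [0.4318, -0.0009, 0.0006])]
pusher_mid [(0.9, [0.5282, -0.0107, 0.0445]), (0.59, [0.438, 0.0019, 0.055])]
pad [(0.26, [0.4169, 0.4052, -0.0011])]
[(0.47, [0.6148, 0.3588, 0.039]), (0.43, [0.5069, 0.1972, 0.0535])]
[329.1, 144.9]
[331.9, 148.4]
```

View pics/w4.png

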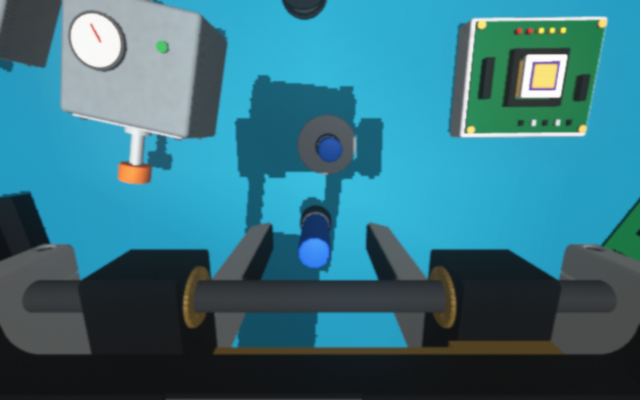

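The knob (134,172) stays out on a long stem. The short pusher on the pad is at (329,148), and the taller look-alike (314,245) is nearer the arm. I go forward first, then down.

Call:
jog_arm([
  [25,5,0,0],
  [49,10,10,0],
  [49,10,50,0],
  [49,10,90,0],
  [49,10,125,0],
  [49,10,149,0],
  [49,10,149,0],
  [49,10,149,0],
])

```text
clock: 8.7
tcp_pos: [0.53, -0.014, 0.0387]
ee_rot: [[1.0, -0.001, 0.002], [-0.001, -1.0, -0.0], [0.002, 0.0, -1.0]]
contact_force: [0.1, -0.6, 0.6]
finger_gap: 0.0601
```

```bash
python3 - <<'E'
from h import *
import cv2
rel([.529,-.0135,.036],0)
cv2.imwrite('pics/w5.png',bot.read_camera('wrist'))
E
```

```text
clock 8.7 tcp [ 0.53   -0.014   0.0387] yaw -0.001 shift mm [-1.  -0.5  2.7] turn -0.001 gap 0.0601 q [-0.13  0.14  1.66 -0.    1.35  1.44]
```

View pics/w5.png

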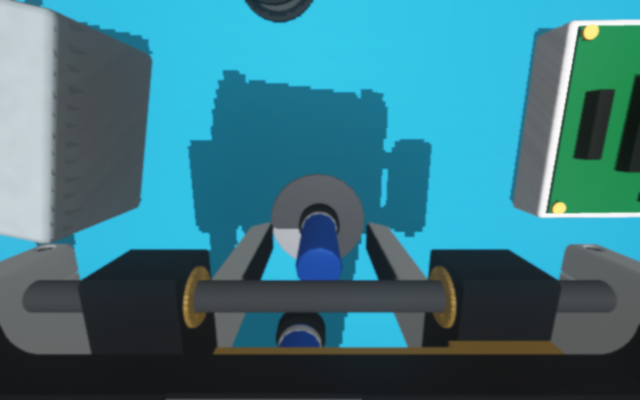

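```bash
python3 - <<'E'
from h import *
for x in (.522,.526,.53,.534): print(x,proj('wrist',[x,-.014,.084]),proj('wrist',[x,-.014,.004]))
E
```

```text
0.522 [320.6, 281.1] [320.0, 230.0]
0.526 [320.6, 273.8] [320.0, 225.0]
0.53 [320.6, 266.4] [320.0, 220.0]
0.534 [320.6, 258.9] [320.0, 215.0]
```

Pusher top is at about (319,264), which fits x=0.531 and is centred. Close on it.

Call:
jog_arm([
  [1,0,1,0],
  [1,0,1,0],
  [1,0,1,0],
  [1,0,1,0],
  [1,0,1,0],
  [1,0,1,0],
  [1,0,1,0],
], jaw=14, force=40)

```text
clock: 9.62
tcp_pos: [0.5301, -0.0141, 0.0365]
ee_rot: [[1.0, -0.001, 0.0], [-0.001, -1.0, -0.0], [0.0, 0.0, -1.0]]
contact_force: [0.4, 0.6, 0.5]
finger_gap: 0.0234
```

Call:
jog_arm([
  [0,0,-10,0],
  [0,0,-30,0],
  [0,0,-60,0],
  [0,0,-90,0],
  [0,0,-90,0],
  [0,0,-90,0],
])

```text
clock: 10.38
tcp_pos: [0.5294, -0.0141, 0.1253]
ee_rot: [[1.0, -0.001, -0.002], [-0.001, -1.0, 0.0], [-0.002, -0.0, -1.0]]
contact_force: [0.2, 0.9, -1.1]
finger_gap: 0.0235
```

```bash
python3 - <<'E'
from h import *
import cv2
rel([.60,-.2315,.13],0)
cv2.imwrite('pics/w6.png',bot.read_camera('wrist'))
for t in ['pusher_foot','pusher_mid','retainer_top','nest']: print(t,[(round(d['p'],2),np.round(d['at'],4).tolist()) for d in bot.spot_point('wrist',t)])
im=bot.read_camera('side');cv2.imwrite('pics/s6.png',cv2.resize(im[120:320,220:400],None,fx=3,fy=3))
for t in ['pusher_foot','pusher_mid','retainer_top','nest']: print(t,[(round(d['p'],2),np.round(d['at'],4).tolist()) for d in bot.spot_point('side',t)])
E
```

```text
clock 10.38 tcp [ 0.5294 -0.0141  0.1253] yaw -0.001 shift mm [ 70.9 217.3  -4.8] turn -0.001 gap 0.0235 q [-0.13  0.07  1.55 -0.    1.52  1.44]
pusher_foot [(0.85, [0.5257, -0.0202, 0.098])]
pusher_mid [(0.68, [0.5289, -0.0128, 0.1321]), (0.66, [0.439, 0.0034, 0.0547])]
retainer_top [(0.81, [0.5954, -0.2274, 0.0501])]
nest [(0.6, [0.5986, -0.2271, -0.0013])]
pusher_foot [(0.98, [0.4339, -0.0003, 0.0041])]
pusher_mid [(0.89, [0.4341, 0.0006, 0.0521]), (0.43, [0.5329, -0.0121, 0.1355])]
retainer_top [(0.49, [0.6005, -0.2307, 0.052])]
nest [(0.84, [0.5965, -0.2323, 0.001])]
```

View pics/w6.png

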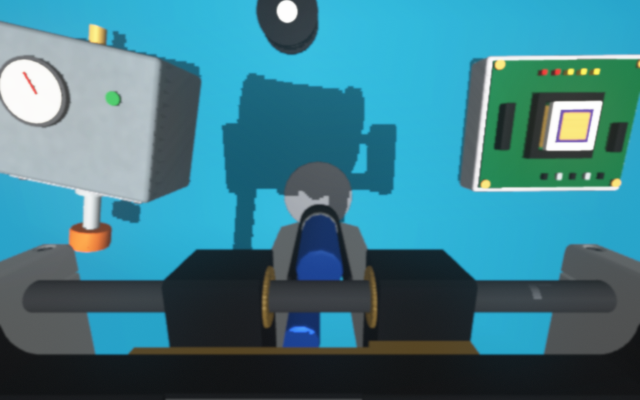

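View pics/s6.png

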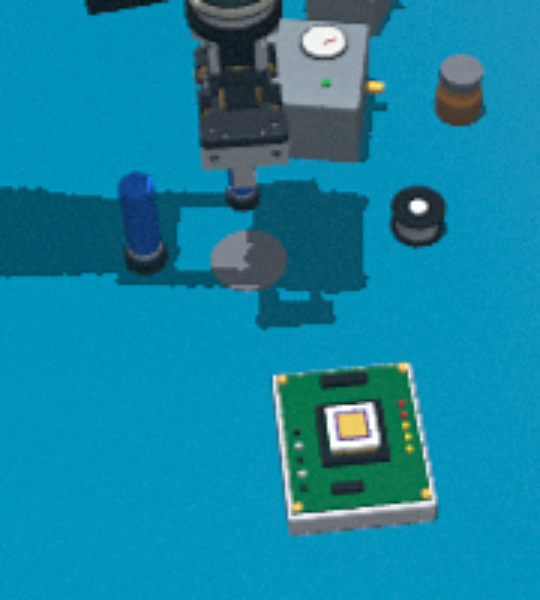

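The pusher hangs upright in the fingers and the pad below is empty. Next I measure the retainer middle from the pixels (wrist (574,126), side (352,425)/3 plus the crop offset, and the top view).

```bash
python3 - <<'E'
from h import *
import cv2
print(unproj('wrist',574,126,.048),unproj('side',220+352/3,120+425/3,.048))
im=cv2.imread('pics/top0.png')[150:230,355:445];cv2.imwrite('pics/crop2.png',cv2.resize(im,None,fx=6,fy=6,interpolation=cv2.INTER_CUBIC))
for X in ([.6,-.231,.048],): p=proj('top',X);print((p[0]-355)*6,(p[1]-150)*6)
E
```

```text
[ 0.59967832 -0.2304514   0.048     ] [ 0.60219223 -0.2301106   0.048     ]
274.19999999999993 225.0
```

View pics/crop2.png

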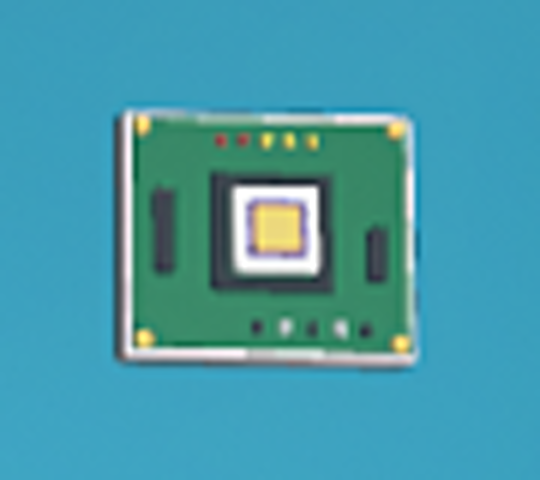

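Call:
jog_arm([
  [15,45,-5,0],
  [30,90,-5,0],
  [45,135,-5,0],
  [58,180,-5,0],
  [70,217,-5,0],
  [70,217,-5,0],
  [70,217,-5,0],
])

```text
clock: 11.75
tcp_pos: [0.5996, -0.2307, 0.1312]
ee_rot: [[1.0, -0.001, -0.001], [-0.001, -1.0, 0.001], [-0.001, -0.001, -1.0]]
contact_force: [-0.1, 0.4, -0.2]
finger_gap: 0.0236
```

```bash
python3 - <<'E'
from h import *
import cv2
rel([.60,-.231,.085],0)
cv2.imwrite('pics/w7.png',bot.read_camera('wrist'))
for t in ['pusher_foot','retainer_top']: print(t,[(round(d['p'],2),np.round(d['at'],4).tolist()) for d in bot.spot_point('wrist',t)])
im=bot.read_camera('side');cv2.imwrite('pics/s7.png',cv2.resize(im[180:320,240:420],None,fx=4,fy=4))
for t in ['pusher_foot','pusher_mid','retainer_top']: print(t,[(round(d['p'],2),np.round(d['at'],4).tolist()) for d in bot.spot_point('side',t)])
E
```

```text
clock 11.75 tcp [ 0.5996 -0.2307  0.1312] yaw -0.001 shift mm [ 0.4  0.4 46.2] turn -0.001 gap 0.0236 q [-0.46  0.32  1.25  0.    1.58  1.12]
pusher_foot [(0.91, [0.5963, -0.2337, 0.1011]), (0.91, [0.4332, 0.0022, 0.0016])]
retainer_top [(0.59, [0.5987, -0.2276, 0.0521])]
pusher_foot [(0.79, [0.4334, -0.0012, 0.0028]), (0.45, [0.5984, -0.23, 0.0952])]
pusher_mid [(0.86, [0.4379, 0.0023, 0.0572]), (0.53, [0.5979, -0.2298, 0.1406])]
retainer_top [(0.61, [0.6005, -0.2295, 0.0498])]
```

View pics/w7.png

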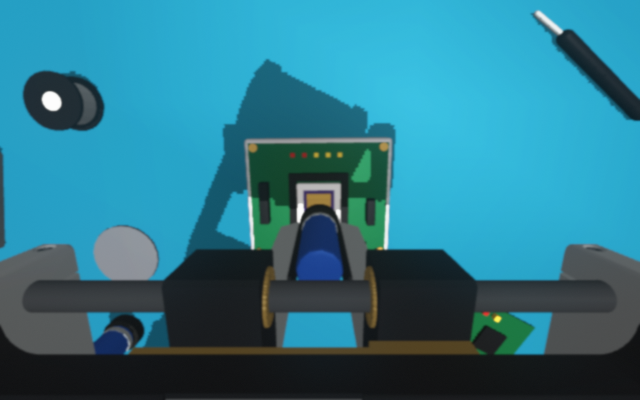

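View pics/s7.png

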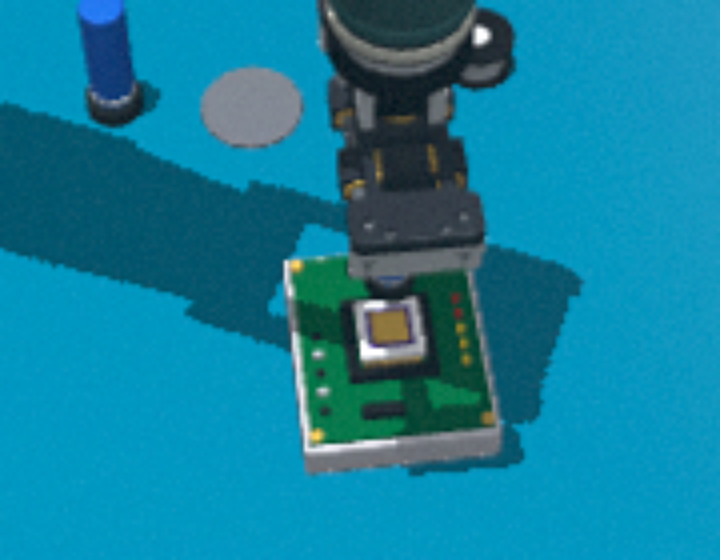

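The pusher is centred over the retainer, whose middle shows at (319,200) below the foot. Descend to just above it.

Call:
jog_arm([
  [0,0,20,0],
  [0,0,35,0],
  [0,0,44,0],
  [0,0,44,0],
  [0,0,47,0],
  [0,0,50,0],
  [0,0,52,0],
  [0,0,52,0],
])

```text
clock: 13.1
tcp_pos: [0.6001, -0.2314, 0.0806]
ee_rot: [[1.0, -0.001, 0.001], [-0.001, -1.0, -0.001], [0.001, 0.001, -1.0]]
contact_force: [-1.1, 0.2, 2.4]
finger_gap: 0.0237
```

Contact, 2.4 N up. Press on.

Call:
jog_arm([
  [0,0,2,0],
  [0,0,4,0],
  [0,0,6,0],
  [0,0,8,0],
  [0,0,9,0],
  [0,0,10,0],
  [0,0,10,0],
])

```text
clock: 13.98
tcp_pos: [0.6002, -0.2314, 0.0724]
ee_rot: [[1.0, -0.001, 0.002], [-0.001, -1.0, -0.001], [0.002, 0.001, -1.0]]
contact_force: [-4.7, 2.2, 11.4]
finger_gap: 0.0234
```

```bash
python3 - <<'E'
from h import *
import cv2
rel([.53,-.0141,.085],0)
im=bot.read_camera('side');cv2.imwrite('pics/s8.png',cv2.resize(im[180:320,240:420],None,fx=4,fy=4))
E
```

```text
clock 13.97 tcp [ 0.6002 -0.2314  0.0724] yaw -0.001 shift mm [ -70.4 -217.2  -12.9] turn -0.001 gap 0.0234 q [-0.46  0.35  1.33 -0.    1.47  1.12]
```

View pics/s8.png

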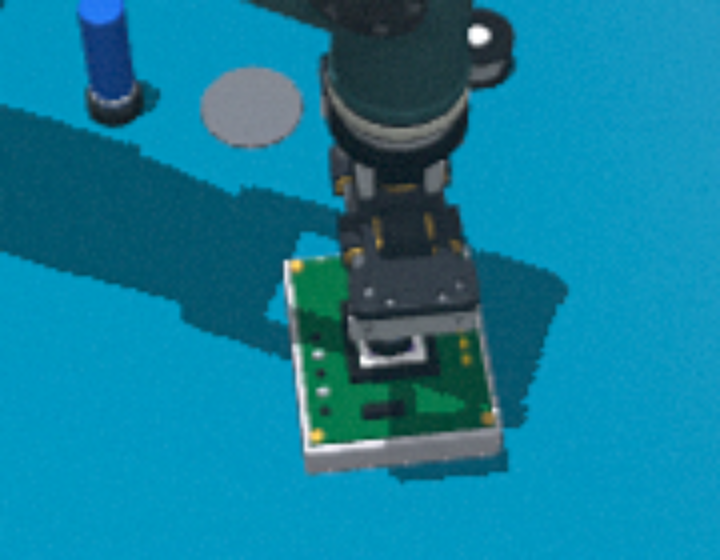

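Call:
jog_arm([
  [0,0,2,0],
  [0,0,2,0],
])

```text
clock: 14.28
tcp_pos: [0.6003, -0.2314, 0.0724]
ee_rot: [[1.0, -0.001, 0.003], [-0.001, -1.0, -0.002], [0.003, 0.002, -1.0]]
contact_force: [-6.2, 2.6, 17.4]
finger_gap: 0.0235
```

Call:
jog_arm([
  [0,0,-10,0],
  [0,0,-35,0],
  [0,0,-65,0],
  [0,0,-65,0],
  [0,0,-65,0],
])

```text
clock: 14.9
tcp_pos: [0.5992, -0.2309, 0.1305]
ee_rot: [[1.0, -0.001, -0.002], [-0.001, -1.0, 0.001], [-0.002, -0.001, -1.0]]
contact_force: [0.8, 0.3, -2.7]
finger_gap: 0.0235
```

```bash
python3 - <<'E'
from h import *
import cv2
rel([.531,-.0141,.13],0)
cv2.imwrite('pics/w9.png',bot.read_camera('wrist'))
im=bot.read_camera('side');cv2.imwrite('pics/s9.png',cv2.resize(im[180:320,240:420],None,fx=4,fy=4))
E
```

```text
clock 14.9 tcp [ 0.5992 -0.2309  0.1305] yaw -0.001 shift mm [ -68.5 -216.8    0.9] turn -0.001 gap 0.0235 q [-0.46  0.32  1.25 -0.    1.58  1.12]
```

View pics/s9.png

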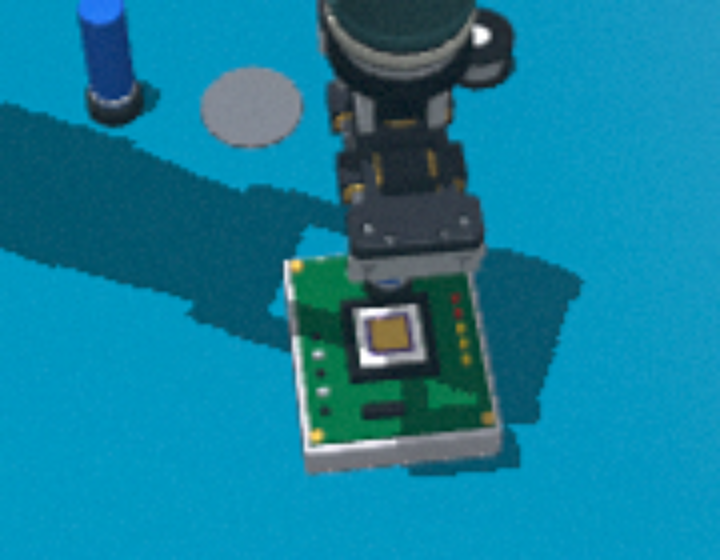

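View pics/w9.png

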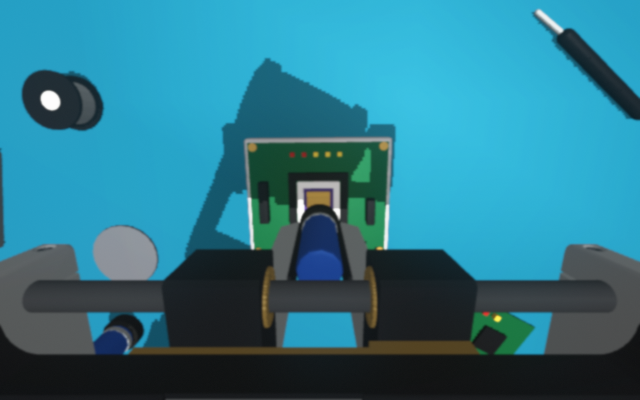

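The side picture shows the retainer (388,335) flush, with no white sides visible any more. Now I carry the pusher back to the pad.

Call:
jog_arm([
  [-14,-45,0,0],
  [-28,-90,0,0],
  [-42,-135,0,0],
  [-56,-180,0,0],
  [-69,-217,0,0],
  [-69,-217,0,0],
  [-69,-217,20,0],
  [-69,-217,50,0],
  [-69,-217,75,0],
  [-69,-217,85,0],
  [-69,-217,88,0],
  [-69,-217,88,0],
])

```text
clock: 16.5
tcp_pos: [0.5317, -0.0145, 0.0451]
ee_rot: [[1.0, -0.002, 0.001], [-0.002, -1.0, -0.0], [0.001, 0.0, -1.0]]
contact_force: [0.3, -0.3, -1.0]
finger_gap: 0.0235
```

```bash
python3 - <<'E'
from h import *
import cv2
rel([.531,-.0141,.0364],0)
cv2.imwrite('pics/w10.png',bot.read_camera('wrist'))
E
```

```text
clock 16.5 tcp [ 0.5317 -0.0145  0.0451] yaw -0.002 shift mm [-0.7 -0.4  8.7] turn -0.002 gap 0.0235 q [-0.13  0.13  1.64 -0.    1.36  1.44]
```

View pics/w10.png

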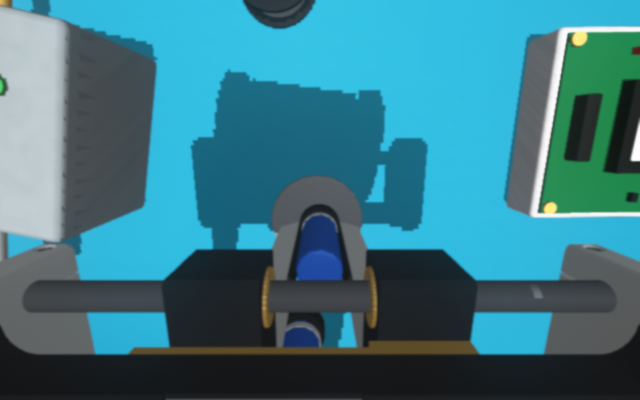

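The pusher is centred over the pad (317,210), about 8 mm up. Lower gently.

Call:
jog_arm([
  [0,0,3,0],
  [0,0,6,0],
  [0,0,8,0],
  [0,0,9,0],
  [0,0,9,0],
  [0,0,9,0],
])

```text
clock: 17.3
tcp_pos: [0.5311, -0.0141, 0.0365]
ee_rot: [[1.0, -0.001, 0.0], [-0.001, -1.0, -0.0], [0.0, 0.0, -1.0]]
contact_force: [-2.9, -0.3, 6.1]
finger_gap: 0.0235
```

Call:
jog_arm([
  [0,0,-1,0],
  [0,0,-1,0],
])

```text
clock: 17.55
tcp_pos: [0.5312, -0.0141, 0.0366]
ee_rot: [[1.0, -0.001, 0.0], [-0.001, -1.0, -0.0], [0.0, 0.0, -1.0]]
contact_force: [-1.6, 0.5, 1.2]
finger_gap: 0.0233
```

Call:
jog_arm([
  [0,0,0,0],
  [0,0,0,0],
  [0,0,0,0],
  [0,0,0,0],
  [0,0,0,0],
], jaw=60)

```text
clock: 18.18
tcp_pos: [0.5311, -0.0142, 0.0364]
ee_rot: [[1.0, -0.001, 0.0], [-0.001, -1.0, -0.0], [0.0, 0.0, -1.0]]
contact_force: [-0.1, -0.5, -0.5]
finger_gap: 0.0599
```

Call:
jog_arm([
  [0,0,-30,0],
  [0,0,-70,0],
  [0,0,-110,0],
  [-30,0,-130,0],
  [-50,0,-130,0],
  [-50,0,-130,0],
  [-50,0,-130,0],
])

```text
clock: 19.05
tcp_pos: [0.4814, -0.0141, 0.1661]
ee_rot: [[1.0, -0.001, -0.0], [-0.001, -1.0, -0.0], [-0.0, 0.0, -1.0]]
contact_force: [-0.0, 0.3, -0.3]
finger_gap: 0.0598
```

```bash
python3 - <<'E'
from h import *
import cv2
rel([.504,.19,.17],-.21)
cv2.imwrite('pics/w11.png',bot.read_camera('wrist'))
for t in ['pusher_foot','pusher_mid','pad','knob_grip']: print(t,[(round(d['p'],2),np.round(d['at'],4).tolist()) for d in bot.spot_point('wrist',t)])
print(proj('wrist',[.53,-.0145,.084]),proj('wrist',[.5055,.190,.055]))
im=bot.read_camera('side');cv2.imwrite('pics/s11.png',cv2.resize(im[120:320,220:400],None,fx=3,fy=3))
E
```

```text
clock 19.05 tcp [ 0.4814 -0.0141  0.1661] yaw -0.001 shift mm [  22.3 -204.1   -3.9] turn 0.209 gap 0.0598 q [-0.15 -0.05  1.59 -0.    1.6   1.43]
pusher_foot [(0.97, [0.4338, 0.0016, -0.0007]), (0.33, [0.5983, -0.2257, 0.0397])]
pusher_mid [(0.82, [0.4362, 0.0029, 0.0557]), (0.6, [0.5297, -0.0098, 0.0428])]
pad [(0.56, [0.5269, -0.0119, 0.001])]
knob_grip [(0.86, [0.5053, 0.1874, 0.0565])]
[320.4, 151.0] [115.0, 174.3]
```

View pics/w11.png

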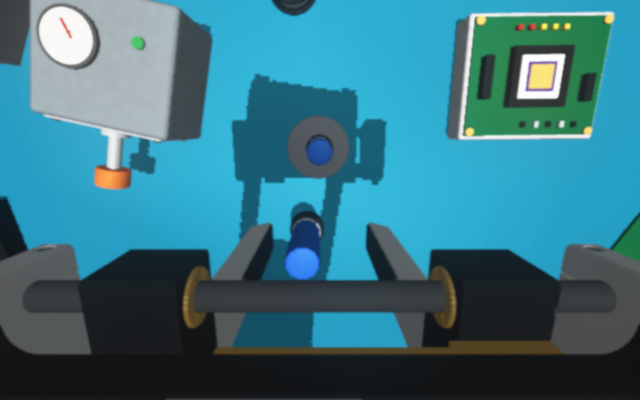

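View pics/s11.png

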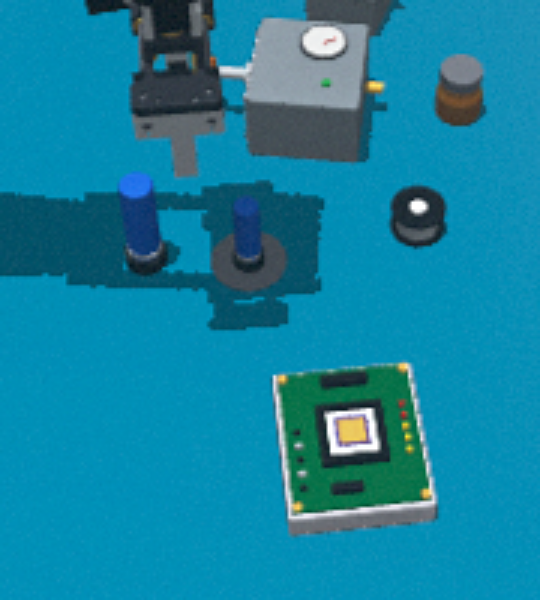

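The pusher stands on its pad (319,150), the retainer (541,77) is flush and the knob (113,177) is still out. Now back to the knob.

Call:
jog_arm([
  [5,-50,-4,0.1],
  [12,-100,-4,0.209],
  [18,-150,-4,0.209],
  [24,-205,-4,0.209],
  [24,-205,-4,0.209],
  [24,-205,40,0.209],
  [24,-205,80,0.209],
  [24,-205,115,0.209],
  [24,-205,130,0.209],
  [24,-205,130,0.209],
  [24,-205,130,0.209],
])

```text
clock: 20.72
tcp_pos: [0.5067, 0.1909, 0.0383]
ee_rot: [[0.978, -0.209, 0.003], [-0.209, -0.978, 0.001], [0.003, -0.001, -1.0]]
contact_force: [-0.7, 1.2, 0.1]
finger_gap: 0.0602
```

```bash
python3 - <<'E'
from h import *
import cv2
rel([.5055,.191,.0366],-.21)
cv2.imwrite('pics/w12.png',bot.read_camera('wrist'))
E
```

```text
clock 20.73 tcp [0.5067 0.1909 0.0383] yaw -0.211 shift mm [-1.2  0.2  1.7] turn -0.001 gap 0.0602 q [ 0.26  0.16  1.63 -0.    1.35  2.04]
```

View pics/w12.png

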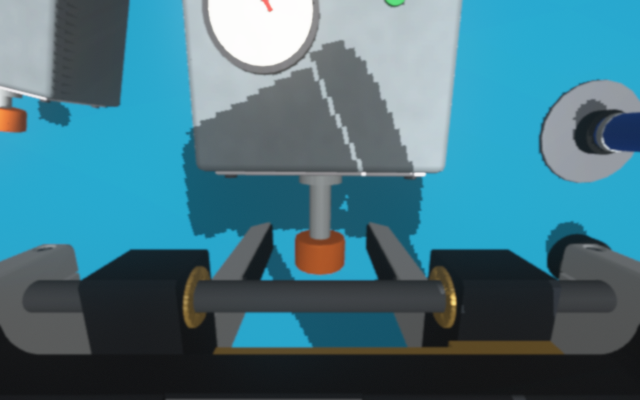

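Knob head (320,252) centred between the fingers. Grip, then push in.

Call:
jog_arm([
  [0,0,1,0],
  [0,0,1,0],
  [0,0,1,0],
  [0,0,1,0],
  [0,0,1,0],
  [0,0,1,0],
], jaw=20, force=35)

```text
clock: 21.52
tcp_pos: [0.5054, 0.1911, 0.0356]
ee_rot: [[0.978, -0.209, 0.0], [-0.209, -0.978, 0.0], [0.0, -0.0, -1.0]]
contact_force: [-1.1, 1.2, 2.1]
finger_gap: 0.0291
```

Call:
jog_arm([
  [5,0,0,0],
  [10,0,0,0],
  [15,0,0,0],
  [20,0,0,0],
  [24,0,0,0],
  [24,0,0,0],
  [24,0,0,0],
])

```text
clock: 22.4
tcp_pos: [0.5269, 0.1863, 0.0355]
ee_rot: [[0.978, -0.208, -0.005], [-0.208, -0.978, 0.001], [-0.005, 0.0, -1.0]]
contact_force: [-6.2, 1.6, 5.5]
finger_gap: 0.0293
```

```bash
python3 - <<'E'
from h import *
import cv2
rel([.527,.1862,.0366],-.21)
cv2.imwrite('pics/w13.png',bot.read_camera('wrist'))
E
```

```text
clock 22.4 tcp [0.5269 0.1863 0.0355] yaw -0.21 shift mm [ 0.1  0.  -1.1] turn 0.0 gap 0.0293 q [0.24 0.2  1.58 0.   1.36 2.02]
```

View pics/w13.png

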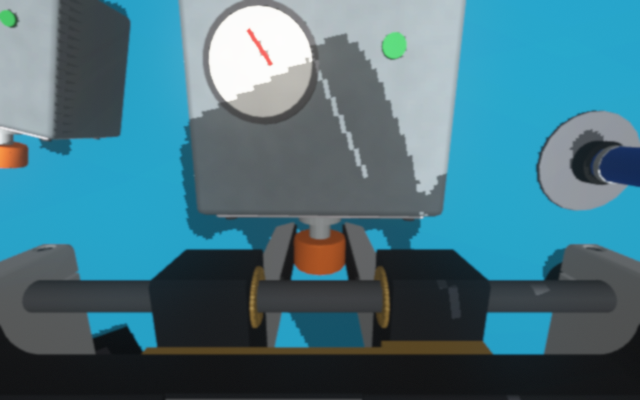

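The knob is 22 mm back in, at its starting place. Open in place and rise.

Call:
jog_arm([
  [0,0,0,0],
  [0,0,0,0],
  [0,0,0,0],
  [0,0,0,0],
  [0,0,-30,0],
  [0,0,-70,0],
  [0,0,-110,0],
  [-40,0,-140,0],
  [-50,0,-150,0],
  [-50,0,-150,0],
  [-50,0,-150,0],
], jaw=60)

```text
clock: 23.82
tcp_pos: [0.4798, 0.1959, 0.1836]
ee_rot: [[0.978, -0.209, -0.002], [-0.209, -0.978, -0.001], [-0.002, 0.002, -1.0]]
contact_force: [-2.0, 0.3, -0.3]
finger_gap: 0.0596
```

```bash
python3 - <<'E'
from h import *
import cv2
s=bot.sense();print(s['clock'],s['tcp_pos'],s['contact_force'])
cv2.imwrite('pics/w14.png',bot.read_camera('wrist'))
print([(round(d['p'],2),np.round(d['at'],4).tolist()) for d in bot.spot_point('wrist','knob_grip')])
im=bot.read_camera('side');cv2.imwrite('pics/s14.png',cv2.resize(im[80:380,200:400],None,fx=2,fy=2))
E
```

```text
23.825 [0.4798097  0.19587935 0.18363521] [-2.0316053   0.27842921 -0.2700294 ]
[(0.76, [0.6162, 0.3554, 0.0407]), (0.62, [0.5255, 0.1834, 0.0575])]
```

View pics/w14.png

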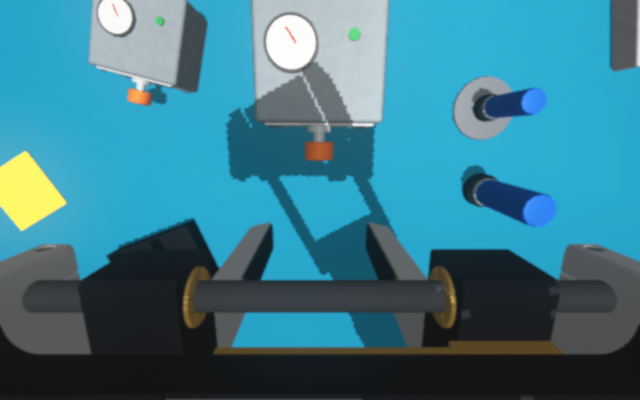

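View pics/s14.png

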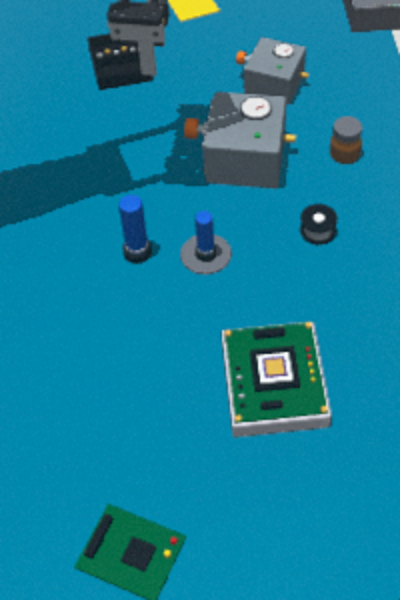

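The knob (319,150) is back in, the pusher stands on its pad, the retainer is flush and the bystanders sit where they were. Hand in.

```bash
python3 - <<'E'
from station import bot
print(bot.finish_job())
E
```

```text
the job is handed in; nothing more can be done
None
```

I did every step in order and handed the job in at about 24 s. No verdict was reported.

- **Knob out:** I pulled the larger box's knob out 22 mm. It was still out when checked before pressing and after the pusher was parked.
- **Pressing:** I set the short pusher's foot on the retainer's middle and pressed. It went down 8 mm, then stopped while the force rose to 17 N. The side picture shows it flush.
- **Pusher back:** It stands upright and let go, within a few mm of the pad's centre.
- **Knob in:** I pushed it back 22 mm to the same tool position as before the pull. The network's last reading of (0.526, 0.183) matches its start.

**Last checks:** The last side and wrist pictures agree with all this. By eye, the spool, tray, jar and spare board are where they were; I did not measure them.

**What disagreed:**
- The networks often listed the look-alikes too, and for the pusher's foot they sometimes found only the taller tool. I chose by the pictures instead.
- When first letting go of the knob I moved back 22 mm while the jaws were still opening. The knob was already at its stop and stayed out.
- The last force reading was 2 N in free air just after a move, with nothing touching in the pictures.

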